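# Load a transport canister into the wrap labeller

### The job

Take the longest of the three specimen transport canisters from the rack and lay it in the V-groove of the labeller, base first towards the stop and cap towards the open end. Then slide it gently along the groove, under the label head, until its base rests fully home against the rubber stop, and lower the press arm until its roller rests on the canister. Leave the other loose things where they are.

Things in the scene. Friction and masses are not known exactly. Their poses are not given: they have to be found in the camera images.
- canister: The longest canister: closed cylinder 170 mm long, 44 mm in diameter, 0.14 to 0.28 kg, white plastic body, ribbed grey screw cap 30 mm long at one end, flat white base at the other. Origin at its middle, on the cylinder axis; y runs along the cylinder from cap to base (cap end face at y = -85 mm). Starts lying level in any of the rack's three places, its axis 41 mm above the desk.
- canister_base (a point): Centre of the canister's flat base end face (85 mm from its middle along y). Same axes as the canister.
- rack: Grey plastic rack, fixed, floor plate 290 x 190 x 8 mm. Three places 95 mm apart (x = -95, 0, +95 mm), canisters lying along its y axis, bases to +y, on V saddles that are 36 mm wide (narrower than a canister) and reach 41 mm either side of the middle along y; the plate's top is 33 mm below the canister axes. Origin at the centre of its underside.
- labeller: White semi-automatic wrap labeller, fixed. y runs along the V-groove towards the stop, x is horizontal across it, the press arm's handle on the -x side. Origin on the desk below the stop's face. Bed x -100 to +100, y -315 to +145 mm, top 29 mm high. Press arm at y -60 to 0 (handle y -99 to -1). Drive housing y +22 to +140, x -42 to +98 mm, 194 mm high.
- groove_end (a point): On the groove's axis line at its open end, 300 mm from home; axes of the labeller. The axis line is where a canister's axis lies in the groove, 85.4 mm above the desk. The aluminium V-groove (120 degrees included) is a raised rail 36 mm wide, narrower than the canister, its upper edges 70 mm above the desk, open from above over the 185 mm from here to the label head.
- head (a point): Centre of the top of the label head, a bridge over the groove 171 mm above the desk: labeller y -115 to -60 mm (this point at -87.5), x -50 to +50. The opening beneath is 72 mm wide, its ceiling 33 mm above the canister's axis, so the canister passes under it along the groove. Label roll beside it at labeller x +42 to +114, up to 181 mm high.
- home (a point): Where the centre of the canister's base must come to rest: centre of the free face of the rubber stop, on the groove's axis line 85.4 mm above the desk; fixed to the labeller, with its axes. The stop is sprung: it gives towards +y at about 2 N per mm, 10 mm at most. The canister slides in the groove with about 0.7 to 2.5 N of friction.
- stop: The sprung rubber stop itself, disc 30 mm in diameter; origin at the centre of its face, at home when not pressed.
- press_arm (a joint): Angle of the press arm (rad): 0 = level, its rubber roller (24 mm in diameter) resting on top of a canister in the groove; larger = raised (it starts at 0.5 to 0.75); lower end of travel -0.05. It turns with friction and stays where left; about 1 N down on the handle lowers it.
- press_handle (a point): Middle of the press arm's black handle bar, 98 mm long along the labeller's y and 16 mm thick; 135 mm from the hinge. With the arm down it lies at labeller x = -75 mm, y = -50 mm, 119 mm above the desk.
- press_hinge (a point): Point on the press arm's hinge axis (parallel to the labeller's y), level with the middle of the handle: labeller x = +60, y = -50 mm, 119 mm above the desk. The handle at angle q is at labeller x = 60 - 135 cos q mm, height 119 + 135 sin q mm.
- canister_mid: Bystander: like the canister but 125 mm long, lying in another place of the rack. Origin at its middle.
- canister_short: Bystander: like the canister but 90 mm long, lying in another place of the rack. Origin at its middle.
- scanner: Bystander: grey pistol-shaped barcode scanner, 180 mm long, 36 mm high, lying on the desk. Origin on the desk near its head.
- mouse: Bystander: black computer mouse 105 x 60 x 30 mm. Origin at the centre of its underside.
- sanitizer: Bystander: clear bottle 60 mm in diameter, 150 mm high. Origin at the centre of its underside.
- pen_pot: Bystander: black round pot 76 mm in diameter, 95 mm high. Origin at the centre of its underside.
- stapler: Bystander: black stapler 135 x 34 x 50 mm. Origin at the centre of its underside.
Not all that is in view belongs to the job. Leave any pink look-alike of the canister alone.

How it is judged:
By the outcome, as a careful person would: the job done as asked, in the order asked, and still so for the second after the job is handed in, with the robot touching nothing.
It also fails if it takes over 67 s, if anything falls off the work surface, if the arm or the gripper's body presses on something with over 40 N, if the wrist force passes 120 N, or if a joint passes its speed limit or range.

### The arm

A 6-joint arm with a two-finger parallel gripper is mounted at the origin on the work surface. World frame = base frame: x ahead of the robot, y to its left, z up, the work surface at z = 0. Lengths are in m, angles in rad, forces in N, time in s.
With the tool pointing down it reaches from about 0.275 to 0.825 m from the base axis. Payload 4.9 kg.
Tool frame: the origin (TCP) lies midway between the tips of the shut fingers; the grasp point (between the pads) lies 19 mm behind it (r.grasp_offset is the z of the grasp point in the tool frame, in m); z points along the fingers, y is the line along which they close (so a half turn about z gives the same grasp; the last joint's range is limited). The gripper opens to 85 mm and grips with 20 to 120 N. Pads are 22 mm wide; open, the fingers measure 114 mm over their backs; the gripper's body (76 mm by 85 mm) begins 54 mm behind the grasp point. The pads swing forward as they close: fully open they stand 13 mm farther back than shut.
Start: joints at [-1.472, 0.326, -0.193, 1.052, 0, 1.437], TCP at [0.127, -0.535, 0.231] pointing down, gripper open.
Joint ranges: [-2.65, 2.65], [-0.97, 1.79], [-1.3, 1.35], [-1.93, 2.1], [-1.47, 1.37], [-3.14, 3.14]. Speed limits (rad/s): [2.57, 2.57, 3.14, 3.14, 3.14, 3.14].

### API

Orientations are given as a rotation vector (axis times angle).
In Python, from station import r gives the robot as it stands. Calls block until the motion is done:
- r.movep(position, orientation): joint-space move of the TCP to a pose.
- r.movel(position, attitude=None, speed=0.15): straight line of the TCP; attitude=None keeps the orientation; speed is the mean speed in m/s.
- r.set_joints(angles): joint-space move.
- r.gripper_to(opening, grip_force=None): finger opening in m; grip_force is the grip in N (None keeps the last); returns when the fingers have stopped.
- r.dwell(seconds).
- r.ik(position, orientation): joint angles nearest the present ones, or None.
- r.observe(): the state.
- r.camera(name): name is "side" or "top"; returns a dict with "color" (400x640x3 uint8, blue, green, red), "camera_matrix" (3x3 intrinsics, pixels), "k1" (the pictures are not rectified: a ray, as slopes to the right and down, at radius r is drawn at 1 + k1 r^2 times it, then the intrinsics apply), "cam_to_world" (4x4, takes a point from camera to world coordinates). Camera axes: x right, y up, looking along -z (the intrinsics and any distortion apply to the point x, -y, -z); pixel columns grow to the right and rows downward; lengths in m; the calibration is good to about 2 mm. A picture is of the moment at which its call begins. There is no depth.
A pose or a line that the arm cannot do raises r.IKError and nothing moves.
- r.sign_off(): hands the job in; it is judged then, once.
The state is a dict: "t": time; "qpos": joint angles; "joint_vel": joint speeds; "joint_efforts": joint torques, N m; "position": TCP position; "orientation": TCP orientation; "wrist_force": force on the tool from outside, world axes, zero at the start; "moment": the same for the moment, N m; "width": finger opening in m; "finger_force": force on a finger pad.
Only numpy, scipy, OpenCV 4.12 (cv2) and the standard library are available. Lean on these libraries where they do the work, as an engineer would, in place of code of your own. Each camera call takes 0.05 s, during which the arm holds its last target. There are 200 camera calls.

## Working session

There is one attempt and no reset: what is moved stays moved. The work goes in short steps, each a Python script; the robot and the scene stay as the last script left them, time stands still between calls to the robot, and variables do not carry over. Pictures are saved under pics/ and viewed, at most 10 in all, crops included, and the job is handed in when it is done.

```bash
ls; mkdir -p pics; python3 - <<'E'
from station import r
import cv2
for n in("top","side"):
    c=r.camera(n); cv2.imwrite(f"pics/{n}0.png",c["color"]); print(n,c["camera_matrix"],c["k1"],c["cam_to_world"].round(3) if hasattr(c["cam_to_world"],"round") else c["cam_to_world"])
o=r.observe();print(o["t"],o["orientation"],r.grasp_offset)
E
```

```text
pics
top [[455.30351348   0.         312.1794174 ]
 [  0.         455.30351348 196.08359008]
 [  0.           0.           1.        ]] -0.019878902597947536 [[ 2.700e-02  9.960e-01 -8.100e-02  4.300e-01]
 [-1.000e+00  2.700e-02  1.000e-03  4.000e-03]
 [ 3.000e-03  8.100e-02  9.970e-01  1.413e+00]
 [ 0.000e+00  0.000e+00  0.000e+00  1.000e+00]]
side [[434.2273125    0.         319.72930008]
 [  0.         434.2273125  202.42578542]
 [  0.           0.           1.        ]] -0.0020906011259733065 [[-0.685  0.527 -0.503 -0.139]
 [-0.729 -0.503  0.464  0.62 ]
 [-0.009  0.685  0.729  1.102]
 [ 0.     0.     0.     1.   ]]
0.1 [-3.11877258e+00 -3.64665342e-01 -2.22950108e-05] -0.0187
```

View pics/top0.png

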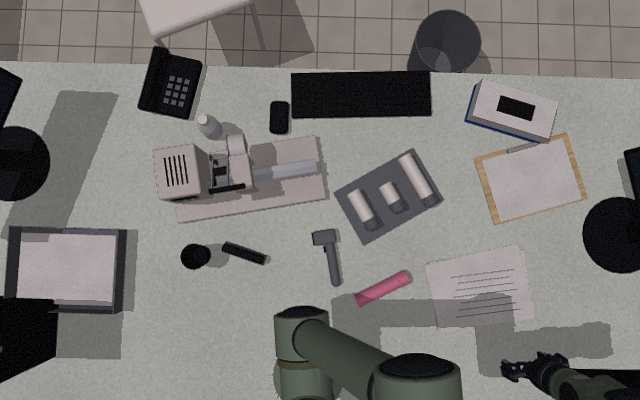

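View pics/side0.png

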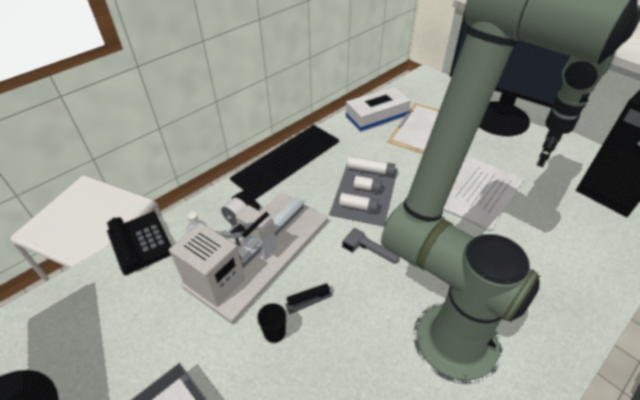

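Top view: the candidates are the white cylinders in the rack, at (418,178), (391,196) and (362,208), and a pink look-alike at (384,288). The one at (418,178) looks longest. The labeller is at (240,180), with its housing on the left, and its groove opens to the right around (318,167). I'll check with one close crop.

```bash
python3 - <<'E'
import cv2
im=cv2.imread("pics/top0.png")[120:260,140:455]
cv2.imwrite("pics/crop0.png",cv2.resize(im,None,fx=2.5,fy=2.5,interpolation=cv2.INTER_CUBIC))
E
```

```text
(no output)
```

View pics/crop0.png

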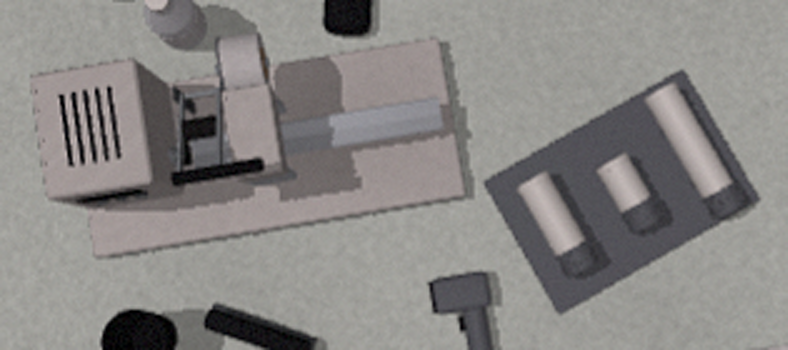

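Close crop: the canister at crop (695,150), i.e. image (418,178), is clearly the longest and is white with its grey cap at the lower right. Base end ≈ (405,157), cap end ≈ (431,203). Bed corners in the crop: (438,40), (466,197), (95,257). Next I'll compute the poses and overlay them on both views.

```bash
cat > h.py <<'E'
import cv2,numpy as np
from station import r
from scipy.spatial.transform import Rotation as R
def ray(c,px,z):
    p=cv2.undistortPoints(np.float64(px).reshape(-1,1,2),c["camera_matrix"],np.array([c["k1"],0,0,0.]))[:,0]
    T=np.array(c["cam_to_world"]); d=np.c_[p[:,0],-p[:,1],-np.ones(len(p))]@T[:3,:3].T
    return T[:3,3]+d*((z-T[2,3])/d[:,2])[:,None]
def proj(c,P):
    T=np.array(c["cam_to_world"]); q=(np.atleast_2d(P)-T[:3,3])@T[:3,:3]*[1,-1,-1]
    return cv2.projectPoints(q,np.zeros(3),np.zeros(3),c["camera_matrix"],np.array([c["k1"],0,0,0.]))[0][:,0]
def fit2(L,W):  # rigid 2D: W = Rot(a) L + t
    z=(L-L.mean(0))@[1,1j]; w=(W-W.mean(0))@[1,1j]; a=np.angle(np.sum(w*z.conj()))
    M=np.array([[np.cos(a),-np.sin(a)],[np.sin(a),np.cos(a)]]); t=W.mean(0)-M@L.mean(0)
    return a,t,np.abs(L@M.T+t-W).max()
def down(a): # tool down, tool y perpendicular to an axis at world angle a (tool x along it)
    return (R.from_euler('z',a)*R.from_euler('x',np.pi)).as_rotvec()
E
cat > m.py <<'E'
from h import *
c=r.camera("top"); s=r.camera("side"); im=c["color"]; g=cv2.cvtColor(im,cv2.COLOR_BGR2GRAY)
k=lambda p:np.float32(p)/2.5+[140-.3,120-.3]
cr=cv2.cornerSubPix(g,k([(95,257),(466,197),(438,40)]).astype(np.float32).reshape(-1,1,2),(4,4),(-1,-1),(3,30,.01))[:,0]
W=ray(c,cr,.029)[:,:2]; a,t,e=fit2(np.array([[-.1,.145],[-.1,-.315],[.1,-.315]]),W); print("lab",cr.tolist(),a,t,e)
# canister: white body mask near
hsv=cv2.cvtColor(im,cv2.COLOR_BGR2HSV); m=np.zeros(g.shape,np.uint8); m[150:212,395:442]=255
m&=((g>120)&(im[...,2]>im[...,0].astype(int)+3)).astype(np.uint8)*255
n,lb,st,ce=cv2.connectedComponentsWithStats(m); i=1+st[1:,4].argmax(); rect=cv2.minAreaRect(np.argwhere(lb==i)[:,::-1].astype(np.float32)); print("body",rect,st[i])
# rack plate corners
rk=cv2.cornerSubPix(g,k([(486,181),(684,70),(759,200),(561,313)]).astype(np.float32).reshape(-1,1,2),(4,4),(-1,-1),(3,30,.01))[:,0]
Wr=ray(c,rk,.008)[:,:2]; b,u,e2=fit2(np.array([[-.145,.095],[.145,.095],[.145,-.095],[-.145,-.095]]),Wr); print("rack",rk.tolist(),b,u,e2)
Mr=lambda a:np.array([[np.cos(a),-np.sin(a)],[np.sin(a),np.cos(a)]])
bx=cv2.boxPoints(rect); ed=sorted([(np.linalg.norm(bx[j]-bx[(j+1)%4]),(bx[j]+bx[(j+1)%4])/2) for j in range(4)],key=lambda q:q[0])[:2]
ends=sorted([q[1] for q in ed],key=lambda p:p[1]); E=ray(c,ends,.041); print("body ends world",E,np.linalg.norm(E[0]-E[1]))
for p in E: print("in rack frame",Mr(b).T@(p[:2]-u))
lab=lambda x,y,z:np.r_[Mr(a)@[x,y]+t,z]
for nm,cc in(("top",c),("side",s)):
    o=cc["color"].copy()
    for P in [*E,lab(0,-.3,.0854),lab(0,-.115,.171),lab(0,-.06,.171),lab(-.1,-.315,.029),lab(.1,-.315,.029)]:
        cv2.circle(o,tuple(int(v*8) for v in proj(cc,P)[0]),12,(0,0,255),-1,cv2.LINE_AA,3)
    o=o[120:240,140:455] if nm=="top" else o[140:330,150:420]
    globals()[nm]=cv2.resize(o,(790,int(790*o.shape[0]/o.shape[1])))
cv2.imwrite("pics/ov.png",cv2.resize(np.vstack([top,side]),None,fx=.68,fy=.68))
E
python3 m.py
```

```text
lab [[177.05325317382812, 222.49160766601562], [328.6663513183594, 198.55844116210938], [316.9450378417969, 136.1881866455078]] 0.18155233119840775 [0.57476963 0.28427509] 0.0036373014984718913
body ((414.91009521484375, 175.7618865966797), (47.14494705200195, 12.80445671081543), 59.85861587524414) [399 153  33  46 595]
rack [[331.4803466796875, 192.70938110351562], [412.77923583984375, 147.2490692138672], [443.7430114746094, 199.34503173828125], [363.4305419921875, 245.604248046875]] -1.0257276180585553 [ 0.55014886 -0.23175163] 0.002200732952321094
body ends world [[ 0.67287918 -0.27061031  0.041     ]
 [ 0.55003525 -0.34374212  0.041     ]] 0.14296465981495196
in rack frame [0.09686056 0.08479836]
in rack frame [ 0.09570323 -0.05816162]
```

View pics/ov.png

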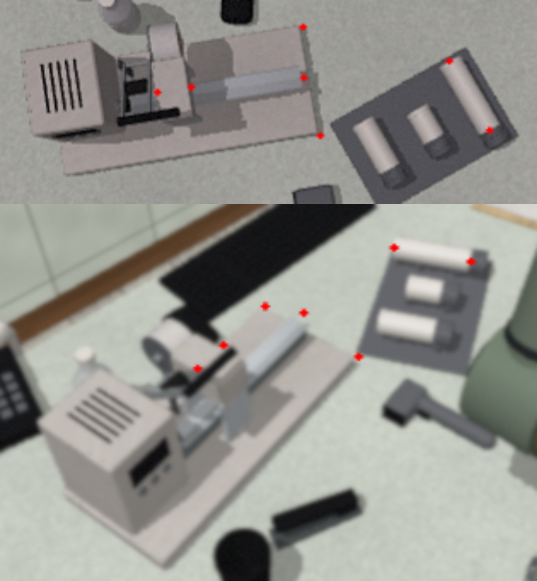

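Overlay: the canister end marks sit on the base and on the cap/body seam in both views, and in rack coordinates it is at place +95 mm, centred. The labeller fit leaves 3.6 mm of residual, so I'll refine it once using edge lines.

```bash
cat > m2.py <<'E'
from h import *
from scipy.ndimage import map_coordinates
from scipy.optimize import least_squares
c=r.camera("top"); im=cv2.GaussianBlur(c["color"],(0,0),.7).astype(float)
a0,t0=0.18155,np.array([.57477,.28428])
M=lambda a:np.array([[np.cos(a),-np.sin(a)],[np.sin(a),np.cos(a)]])
edges={"front":((-.1,-.305),(-.1,.13),.029),"end":((-.095,-.315),(-.03,-.315),.029),"end2":((.03,-.315),(.095,-.315),.029),"far":((.1,-.305),(.1,-.21),.029),
"railL":((-.018,-.29),(-.018,-.14),.070),"railR":((.018,-.29),(.018,-.14),.070),"railend":((-.014,-.3),(.014,-.3),.072),"headfront":((-.045,-.115),(.035,-.115),.171)}
obs=[]
for n,(p,q,z) in edges.items():
    p,q=np.array(p),np.array(q); d=(q-p)/np.linalg.norm(q-p); nn=np.array([-d[1],d[0]]); off=np.arange(-.012,.0121,.0005); out=[]
    for s in np.linspace(0,1,25):
        L=p+s*(q-p)+off[:,None]*nn; P=np.c_[L@M(a0).T+t0,np.full(len(L),z)]; px=proj(c,P)
        v=np.stack([map_coordinates(im[...,k],[px[:,1],px[:,0]],order=1) for k in range(3)],1)
        gr=np.linalg.norm(v[6:]-v[:-6],axis=1); j=gr.argmax()
        out.append(off[j+3])
    o=np.median(out); print(n,round(o*1e3,1),"mad",round(np.median(abs(np.array(out)-o))*1e3,1),"first/last third",*(round(np.median(x)*1e3,1) for x in(out[:8],out[-8:])))
E
python3 m2.py
```

```text
front 0.5 mad 2.5 first/last third 0.0 3.8
end -7.5 mad 0.5 first/last third -7.7 -7.2
end2 -5.5 mad 1.5 first/last third 6.8 -4.7
far -6.0 mad 0.5 first/last third -6.5 -6.2
railL 7.0 mad 1.5 first/last third 7.5 -1.7
railR -2.5 mad 1.0 first/last third -7.5 -2.2
railend 5.0 mad 0.5 first/last third 5.0 5.0
headfront 5.5 mad 0.5 first/last third 5.3 6.3
```

```bash
sed -i 's|^a0,t0|im=im/im.sum(2,keepdims=True)*300\na0,t0|' m2.py; python3 m2.py; python3 - <<'E'
import cv2,numpy as np
im=cv2.imread("pics/top0.png").astype(float); f=im/im.sum(2,keepdims=True)
v=np.clip((f[...,2]-f[...,0])*1500+100,0,255).astype(np.uint8)[120:230,145:340]
a=cv2.resize(v,None,fx=4,fy=4,interpolation=cv2.INTER_NEAREST); cv2.imwrite("pics/chroma.png",a)
E
```

```text
front -1.0 mad 1.5 first/last third -3.0 1.3
end 4.0 mad 1.0 first/last third 4.3 4.3
end2 5.5 mad 1.0 first/last third 5.3 6.3
far -3.0 mad 1.0 first/last third -3.7 -2.7
railL -1.0 mad 1.0 first/last third -1.2 -0.5
railR -5.0 mad 0.5 first/last third -5.7 -4.7
railend 4.5 mad 0.5 first/last third 4.8 4.5
headfront 0.0 mad 1.0 first/last third -0.5 -2.2<stdin>:2: RuntimeWarning: invalid value encountered in divide
<stdin>:3: RuntimeWarning: invalid value encountered in cast
```

View pics/chroma.png

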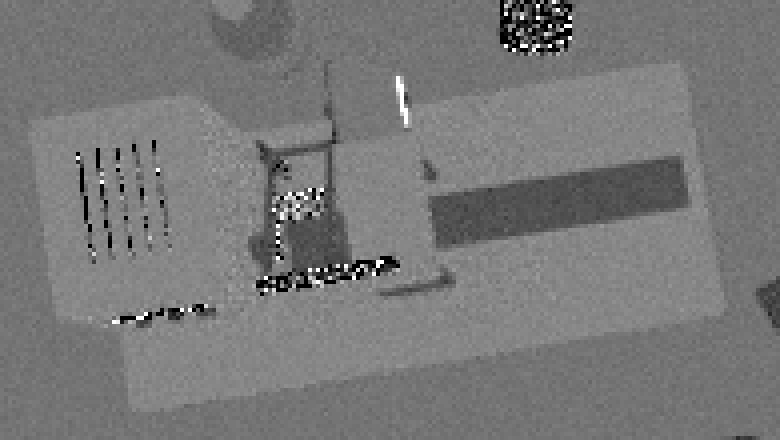

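Labeller refined: x shift +0.3 mm, y shift +4.7 mm, angle +0.012 rad. The edge offsets now agree. Next I'll grasp and lift.

```bash
cat >> h.py <<'E'
M=lambda a:np.array([[np.cos(a),-np.sin(a)],[np.sin(a),np.cos(a)]])
LA=.1936; LT=np.array([.57477,.28428])+M(.18155)@[.0003,.0047]
lab=lambda x,y,z:np.r_[M(LA)@[x,y]+LT,z]
CA=.541; CC=M(-1.0257)@[.096,-.001]+[.55015,-.23175]
PA=LA+np.pi/2
E
python3 - <<'E'
from h import *
print(CC,lab(0,-.21,.064),lab(0,0,.0854))
for k in(0,np.pi):
    print(k,[None if q is None else np.round(q,2) for q in (r.ik(np.r_[CC,.02],down(CA+k)),r.ik(lab(0,-.21,.064),down(PA+k)),r.ik(lab(0,-.165,.08),down(PA+k)),r.ik(lab(-.075,-.03,.13),down(PA+k)),r.ik(lab(-.05,-.03,.3),down(PA+k)))])
E
```

```text
[ 0.59907097 -0.31435593] [0.61461897 0.08288015 0.064     ] [0.57421646 0.28895692 0.0854    ]
0 [array([-0.59,  0.74, -0.07,  0.76, -0.  ,  2.01]), array([ 0.02,  0.6 , -0.21,  0.76,  0.  ,  1.39]), array([ 0.09,  0.58, -0.2 ,  0.79,  0.  ,  1.46]), array([ 0.32,  0.44, -0.31,  0.83,  0.  ,  1.7 ]), array([0.31, 0.36, 0.04, 1.24, 0.  , 1.69])]
3.141592653589793 [array([-0.59,  0.74, -0.07,  0.76,  0.  , -1.13]), array([ 0.02,  0.6 , -0.21,  0.76,  0.  , -1.75]), array([ 0.09,  0.58, -0.2 ,  0.79,  0.  , -1.68]), array([ 0.32,  0.44, -0.31,  0.83,  0.  , -1.44]), array([ 0.31,  0.36,  0.04,  1.24,  0.  , -1.45])]
```

```bash
python3 - <<'E'
from h import *
r.gripper_to(.085,40)
r.movep(np.r_[CC,.15],down(CA)); r.movel(np.r_[CC,.020],speed=.1)
o=r.observe(); print(o["t"],o["wrist_force"])
r.gripper_to(.03,40); o=r.observe(); print(o["width"],o["finger_force"],o["wrist_force"])
r.movel(np.r_[CC,.20],speed=.15); r.dwell(.2)
o=r.observe(); print(o["t"],o["width"],o["finger_force"],o["wrist_force"],o["moment"])
r.movep(lab(0,-.21,.20),down(PA)); r.movel(lab(0,-.21,.09),speed=.12); r.dwell(.2)
o=r.observe(); print(o["t"],o["width"],o["wrist_force"],o["position"]-lab(0,-.21,.09))
im=r.camera("top")["color"]; cv2.imwrite("pics/place.png",cv2.resize(np.hstack([im[110:240,160:460]]),(800,347),interpolation=cv2.INTER_CUBIC))
E
```

```text
3.875 [-0.26381408  0.32886092 -0.59377045]
0.043084547022611795 40.32483100891113 [-0.61858169  0.44089531  4.13328022]
5.8917 0.04283406086787778 40.77552795410156 [ 0.92469305  0.36637964 -1.92824158] [-0.06355777  0.01159061 -0.01805098]
8.6333 0.04308199555776805 [-0.46276119 -0.04304157 -2.06453804] [5.79601786e-04 3.86247968e-05 8.47052890e-04]
```

View pics/place.png

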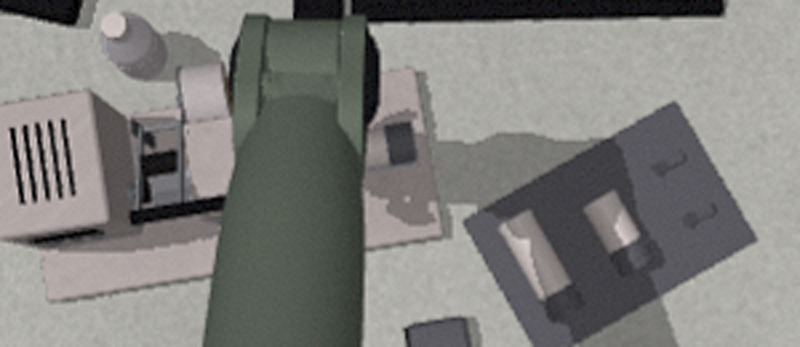

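Picture: the canister is held above the rail, with its cap at crop (400,143) just inside the rail end. The other two canisters are undisturbed. Next: lower until contact, release, and step back.

```bash
python3 - <<'E'
from h import *
f0=r.observe()["wrist_force"][2]; r.movel(lab(0,-.21,.071),speed=.06)
z=.071
while z>.058:
    o=r.observe(); 
    if o["wrist_force"][2]-f0>2: break
    z-=.001; r.movel(lab(0,-.21,z),speed=.03)
print("contact z",z,o["wrist_force"]-np.array([0,0,f0]),o["t"])
r.gripper_to(.085); r.movel(lab(0,-.21,.17),speed=.12)
r.gripper_to(0.0)
r.movel(lab(0,-.345,.17),speed=.15)
c=r.camera("side"); im=c["color"]
P=[proj(c,lab(0,y,.0854))[0] for y in(-.3,-.125,0)]; print(P)
print(r.observe()["t"],r.observe()["wrist_force"])
x,y=map(int,P[1]); cv2.imwrite("pics/pl_side.png",cv2.resize(im[y-70:y+80,x-90:x+130],(792,540),interpolation=cv2.INTER_CUBIC)); print(x-90,y-70)
E
```

```text
contact z 0.06399999999999999 [-2.20960852 -0.51746198  6.9876706 ] 10.9
[array([300.53167441, 194.63066955]), array([265.60879846, 228.27169939]), array([237.37145   , 255.47359706])]
14.2917 [ 0.02035177  0.36535937 -0.74396909]
175 158
```

View pics/pl_side.png

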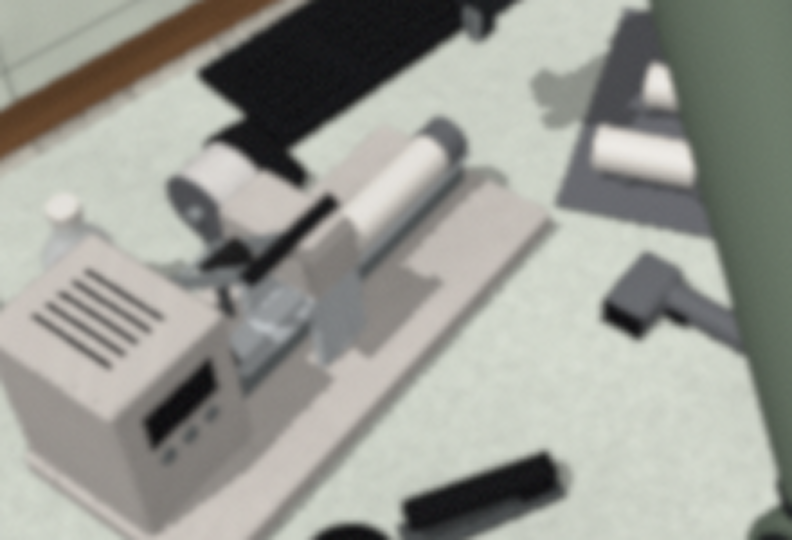

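Picture: the canister lies in the groove, cap at the open end (442,140) and base just before the head. Next I push it with the closed fingers and watch the force.

```bash
python3 - <<'E'
from h import *
yd=M(LA)@[0,1]; Z=.080
fy=lambda:float(-(r.observe()["wrist_force"][:2]@yd))
r.movel(lab(0,-.345,Z),speed=.12); r.dwell(.1); b=fy(); print("bias",b)
y=-.345
log=[]
while y<-.215:
    y=min(y+.010,-.215); r.movel(lab(0,y,Z),speed=.06); f=fy()-b; log.append((round(y,3),round(f,1)))
    if f>8: break
print(log,r.observe()["t"]); log=[]
if f<=8:
    while y<-.168:
        y+=.0015; r.movel(lab(0,y,Z),speed=.03); f=fy()-b; log.append((round(y,4),round(f,1)))
        if f>6.5: break
print(log,r.observe()["t"])
c=r.camera("top"); im=c["color"][110:230,140:340]; cv2.imwrite("pics/push.png",cv2.resize(im,(800,480),interpolation=cv2.INTER_CUBIC))
E
```

```text
bias 0.04479308710074121
[(-0.335, -0.7), (-0.325, 0.9), (-0.315, -0.5), (-0.305, 0.3), (-0.295, 0.1), (-0.285, 0.7), (-0.275, -0.5), (-0.265, 0.4), (-0.255, -0.2), (-0.245, -0.8), (-0.235, 0.2), (-0.225, -0.1), (-0.215, 0.7)] 19.4083
[(-0.2135, -0.6), (-0.212, 0.5), (-0.2105, 0.7), (-0.209, -0.4), (-0.2075, -0.5), (-0.206, -0.2), (-0.2045, 0.2), (-0.203, 0.1), (-0.2015, 0.3), (-0.2, 0.2), (-0.1985, -0.1), (-0.197, -0.0), (-0.1955, 0.1), (-0.194, -0.5), (-0.1925, -0.0), (-0.191, -0.4), (-0.1895, 0.1), (-0.188, -0.0), (-0.1865, -0.1), (-0.185, -0.3), (-0.1835, -0.0), (-0.182, 0.5), (-0.1805, 0.2), (-0.179, 1.5), (-0.1775, 5.6), (-0.176, 6.6)] 25.9083
```

View pics/push.png

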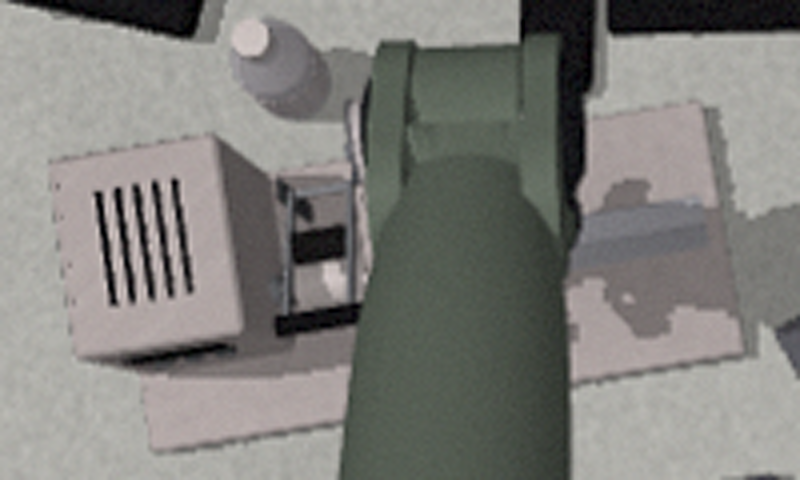

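Contact starts near TCP y ≈ -178 mm and reaches 6.6 N at -176 mm, so the base is against the stop, which is compressed about 2 mm. The picture shows white canister under the press arm at (335,275). Next: retract and lower the press arm along its arc.

```bash
python3 - <<'E'
from h import *
r.movel(lab(0,-.184,.080),speed=.02); r.movel(lab(0,-.23,.080),speed=.1); r.movel(lab(0,-.23,.27),speed=.2)
Y=-.045
p=lambda q,d=0:lab(.060-.135*np.cos(q),Y,.119+.135*np.sin(q)+.008+d)
r.movep(p(.85,.06),down(PA)); r.movel(p(.85,.004),speed=.1); r.dwell(.15); b=r.observe()["wrist_force"][2]; print(r.observe()["t"],b)
log=[]
for q in np.r_[np.arange(.82,.08,-.04),np.arange(.08,-.045,-.008)]:
    r.movel(p(q),speed=.06); f=r.observe()["wrist_force"][2]-b; log.append((round(q,3),round(float(f),1)))
    if f>(5 if q<.1 else 15): break
print(log,r.observe()["t"])
q=max(q,-.04)
r.movel(p(q,.01),speed=.05); r.movel(p(q,.20),speed=.2)
r.set_joints([-.9,.2,-.2,1.05,0,1.44])
print(r.observe()["t"])
T=r.camera("top")["color"][110:230,140:300]; S=r.camera("side")["color"][170:290,170:330]
cv2.imwrite("pics/end.png",np.vstack([cv2.resize(T,(400,300),interpolation=cv2.INTER_CUBIC),cv2.resize(S,(400,300),interpolation=cv2.INTER_CUBIC)]))
E
```

```text
29.85 -0.5624053807658452
[(np.float64(0.82), 0.4), (np.float64(0.78), 0.8), (np.float64(0.74), 1.3), (np.float64(0.7), 0.4), (np.float64(0.66), 0.8), (np.float64(0.62), 1.1), (np.float64(0.58), 1.5), (np.float64(0.54), 0.7), (np.float64(0.5), 0.6), (np.float64(0.46), 0.5), (np.float64(0.42), 0.6), (np.float64(0.38), 1.6), (np.float64(0.34), 0.4), (np.float64(0.3), 1.2), (np.float64(0.26), -0.3), (np.float64(0.22), 0.9), (np.float64(0.18), 0.9), (np.float64(0.14), 0.5), (np.float64(0.1), 1.6), (np.float64(0.08), 0.6), (np.float64(0.072), 1.5), (np.float64(0.064), -0.1), (np.float64(0.056), 0.5), (np.float64(0.048), 0.2), (np.float64(0.04), 0.9), (np.float64(0.032), 0.3), (np.float64(0.024), 0.3), (np.float64(0.016), 1.0), (np.float64(0.008), 0.7), (np.float64(0.0), 3.1), (np.float64(-0.008), 7.7)] 37.625
41.3
```

View pics/end.png

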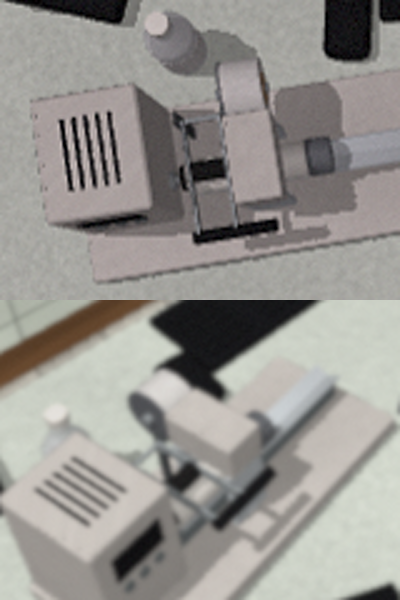

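Picture: the press arm is down with its roller on the canister, the cap end is at top crop (334,156), and the canister lies straight in the groove under the head. One numeric check of the cap end, then hand in.

```bash
python3 - <<'E'
from h import *
c=r.camera("top"); P=ray(c,[[273.6,172.4]],.09)[0]; print("cap end in labeller frame",M(LA).T@(P[:2]-LT))
print(r.observe()["wrist_force"]); print(r.sign_off())
E
```

```text
cap end in labeller frame [-0.00421626 -0.17336521]
[-0.39181372 -0.24303238  0.4957721 ]
the job is handed in; nothing more can be done
None
```

The longest canister is in the groove, pushed until its base met the stop, with the press arm lowered onto it; I handed the job in at about 41 s, and no verdict came back. The last camera check put its cap end at -173 mm against -170 mm expected, within measuring error.

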